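Set the photometer's filter lever to the third click and take a reading

TASK

Set the photometer's filter: with a fingertip push the black fin lever on its top out of the parked position, one click at a time and letting it settle in each, and stop at the third click without ever running past it. Then press the round read key on the same instrument fully down and let it come back up. Only push and press: do not pinch the lever, pick nothing up, and leave the dishes, bottles, beaker and tape where they stand.

Things in the scene. Friction and masses are not known exactly. Their poses are not given: they have to be found in the camera images.
- photometer: White bench instrument with a grey deck, 150 x 230 x 60 mm (its x, y, z), fixed. Origin: centre of its underside; x points away from the robot (within 16 degrees), y to the robot's left, z up.
- photometer_deck (a point): Centre of the instrument's deck, 60 mm above the bench. On the deck: the lever's slot, along y at x = +20 mm; beside it a black plate with six white ticks, one for each resting place (a white dot marks the parked one, at the right, -y end); the read key front right; a loose dish front left; a round black cap, 12 mm high, back left (x +45, y +90 mm).
- lever_fin (a point): Middle of the upright black fin of the filter lever, 22 mm above the deck. The fin is 26 mm along the instrument's x, 12 mm thick along its y, and stands from 4 to 34 mm above the deck. Parked, it is at x +20, y -45 mm of the instrument; the deck behind it (toward -y) is bare for 58 mm to the instrument's edge. Pressing on its -y half and its +y half at once counts as pinching.
- filter_lever (a joint): Travel of the filter lever along the instrument's +y (to the robot's left), in m. 0 = parked, where it always starts. It clicks into detents 18 mm apart: first click 0.018, second 0.036, third 0.054, then 0.072 and 0.090 (end stop). A detent holds against 4 to 9 N (it varies); past the half-way point the lever snaps on into the next detent by itself, ahead of the finger.
- read_key_top (a point): Middle of the top of the round grey read key, 24 mm across, in a black housing on the deck, at x -48, y -70 mm of the instrument. It is pressed straight down.
- read_key (a joint): Travel of the read key, in m: 0 = up, 0.006 = fully down, which takes 5 N; a spring brings it back up.
- petri_1: Round dish, 62 mm across, 15 mm high, loose on the instrument's deck at its front left. Origin: centre of its underside.
- petri_2: The same dish on the bench, left of the instrument. Origin: centre of its underside.
- lysis_bottle: White bottle, 46 x 46 x 92 mm, left of the instrument. Origin: centre of its underside.
- beaker: Empty glass beaker, 65 mm across, 85 mm high, behind the instrument. Origin: centre of its underside.
- tape_roll: Roll of tape lying flat, 68 mm across, 19 mm high, right of the instrument. Origin: centre of its underside.
- ethanol_bottle: Brown bottle, 60 mm across, 118 mm high, behind the instrument. Origin: centre of its underside.

How it is judged (in metres and radians):
On the way, in this order (a step that is already met when the one before it is completed fails the run):
1. the lever rests in the first click (value of joint filter_lever between 0.014 and 0.022 m), for 0.1 s.
2. the lever rests in the second click (value of joint filter_lever between 0.032 and 0.04 m), for 0.1 s.
3. the lever rests in the third click (value of joint filter_lever between 0.051 and 0.057 m), for 0.2 s.
4. the read key is pressed fully down (over 4.5 of 6 mm) (value of joint read_key above 0.0045 m), for 0.05 s.
5. the key is let up again (value of joint read_key below 0.0015 m), for 0.1 s.
At the end, for the whole second after the job is handed in: The lever rests in the third click (0.054 m of travel, within 3 mm), the read key is up again (within 1.5 mm), and every loose thing is within 15 mm of where it stood (all of step 3 and value of joint read_key below 0.0015 m and velocity of joint filter_lever between -0.01 and 0.01 m/s and distance of each of petri_1, petri_2, lysis_bottle, beaker, tape_roll, ethanol_bottle from where it was at the start of the episode below 0.015 m); the robot touches nothing.
It fails at once if the lever is pushed past the third click (over 0.064 m) (value of joint filter_lever above 0.064 m).
It fails at once if the lever is pinched (the fingers press both halves of the fin at once, over 1.5 N each) (contact force between the fingers and filter_lever_c1 above 1.5 N and contact force between the fingers and filter_lever_c2 above 1.5 N).
It fails at once if the read key is pressed (over 3 mm) while the lever is not in the third click (value of joint read_key above 0.003 m and not (value of joint filter_lever between 0.05 and 0.058 m)).
It fails at once if a loose thing is shifted more than 15 mm, lifted or knocked over (distance of any of petri_1, petri_2, lysis_bottle, beaker, tape_roll, ethanol_bottle from where it was at the start of the episode above 0.015 m or angle between any of petri_1, petri_2, lysis_bottle, beaker, tape_roll, ethanol_bottle's own z axis and vertical above 0.35 rad).
It also fails if it takes over 64 s, if anything falls off the work surface, if the arm or the gripper's body presses on something with over 40 N, if the wrist force passes 120 N, or if a joint passes its speed limit or range.

ROBOT

A 6-joint arm with a two-finger parallel gripper is mounted at the origin on a cart in front of the work surface, level with it; the furniture and walls round the work are solid. World frame = base frame: x ahead of the robot, y to its left, z up, the work surface at z = 0. Lengths are in mm, angles in rad, forces in N, time in s.
With the tool pointing down it reaches from about 425 to 925 mm from the base axis. Payload 12.5 kg.
Tool frame: the origin (TCP) lies on the centre line of the jaws, within the pads' length; the fingertips stand 14 mm ahead of it and the grasp point (between the pads) lies 5 mm behind it (r.nose_length is the distance from the TCP to the fingertips, in mm); z points along the fingers, y is the line along which they close (so a half turn about z gives the same grasp; the last joint's range is limited). The gripper opens to 85 mm and grips with 20 to 120 N. Pads are 22 mm wide; open, the fingers measure 114 mm over their backs; the gripper's body (76 mm by 85 mm) begins 54 mm behind the grasp point. The pads swing forward as they close: fully open they stand 13 mm farther back than shut.
Start: joints at [1.184, 0.491, 1.559, -0, 1.092, -0.106], TCP at [173.184, 600.542, 245.327] pointing down, gripper open.
Joint ranges: [-3.1, 3.1], [-0.84, 2.19], [0.05, 2.79], [-1.13, 4.28], [0.06, 2.93], [-2.69, 2.69]. Speed limits (rad/s): [2.22, 2.22, 2.79, 3.14, 3.14, 3.14].

INTERFACE

Orientations are given as a 3x3 rotation matrix whose columns are the frame's x, y, z axes.
In Python, from bench import sensors, imaging, r, find_in, regions_of gives the robot as it stands. The module is installed in compiled form; this text tells all that it offers.
- The arm moves only by the tool carry_out, never from a script. Its argument "commands" is a list that holds one entry, the list of rows, each a list of 4 numbers: the shift along the tool's x, y, z as a fraction of full scale, then the turn about the tool's z as a fraction of full scale. A call has 1 to 5 rows; each row shifts and turns the commanded pose from where the row before left it, along the tool's axes as they then stand; what a row does not reach is not made up. Full scale, the value 1, is 0.04 m for a shift and 5 degrees for a turn. A row lasts 1/10 s, in which the tool goes at most 50 mm and 8.59 degrees, less where a joint would pass 70% of its speed; a pose out of reach is approached as far as the arm can. A call with a number of a shift or a turn outside -1 to 1 is refused whole. A call with a gripper value outside its range is refused whole. "hand" is the gripper command: -1 is shut, 1 is fully open, values between are in proportion, set as the call begins (left out, the last holds). The fingers move at their own pace and stop on an object; "squeeze" is the grip in N (left out, the last holds). Time passes only in rows, so rows that do not move let the fingers close. It gives the time, the measured TCP pose, the force, the opening and the grip force at its end, in the units of the state.
- sensors.read_state(): the state, without advancing time (a new reading comes with each control period).
- imaging.get_image(name): name is "scene" or "top" or "wrist"; returns a dict with "img" (420x560x3 uint8, red, green, blue), "fov_y" (degrees; the focal length in pixels is half the picture's height over the tangent of half this angle, whatever the lens; pixels are square), "cx", "cy" (the principal point, pixels), "k1" (the pictures are not rectified: a ray, as slopes to the right and down, at radius r is drawn at 1 + k1 r^2 times it, then the intrinsics apply), "origin" and "rotation" of the camera in the world. Camera axes: x right, y up, looking along -z (the intrinsics and any distortion apply to the point x, -y, -z); pixel columns grow to the right and rows downward; lengths in mm; the calibration is good to about 2 mm. A picture is of the moment at which its call begins. There is no depth.
- r.close_job(): hands the job in; it is judged then, once.
Trained networks look in the newest picture that a camera, given by its name, has taken for a name from the list of things; names that differ only in an ending like _2 or _b are one class to them, and where a whole thing is asked for, a point or a joint stands for the part that bears it (a point fixed in the world has none). Each returns a list of dicts, best first, with "conf" (0 to 1); they miss things now and then, are a little off and sometimes report something else, mostly with a low value. They report only what shows in the picture. A call takes as long as a camera call.
- find_in(camera, target): "rect" ([centre column, centre row, width, height] in pixels, round what is visible of it).
- regions_of(camera, target): "pixels" (420x560 bool, what is visible of it) and "rect" ([centre column, centre row, width, height] in pixels, round what is visible of it).
The state is a dict: "t": time; "joint_positions": joint angles; "joint_vel": joint speeds; "tau": joint torques, N m; "tcp_pos": TCP position; "ee_rot": TCP orientation; "force": force on the tool from outside, world axes, zero at the start; "wrist_torque": the same for the moment, N m; "grip_width": opening from 0.0 (shut) to 1.0 (fully open); "grip_force": force on a finger pad.
Only numpy, scipy, OpenCV 4.12 (cv2) and the standard library are available. Lean on these libraries where they do the work, as an engineer would, in place of code of your own. Each camera call takes 0.05 s, during which the arm holds its last target. There are 200 camera calls.

## Working session

There is one attempt and no reset: what is moved stays moved. The work goes in short steps, Python scripts to look and compute and a tool call to move; the robot and the scene stay as the last step left them, time stands still between calls to the robot, and variables do not carry over. Pictures are saved under pics/ and viewed, at most 10 in all, crops included, and the job is handed in when it is done.

Besides the shell and the picture viewer there is one more tool, called in YAML: its name, and indented under it one key for each argument. carry_out: Moves the arm, as the interface text tells. Shift numbers are shares of 0.04 m and turn numbers shares of 5 degrees, none past 1 either way. Its arguments: {"type":"object","properties":{"commands":{"type":"array","items":{"type":"array","items":{"type":"array","items":{"type":"number"}}}},"hand":{"type":"number"},"squeeze":{"type":"number"}},"required":["commands"]}

```bash
mkdir -p pics; cat > h.py <<'E'
import numpy as np, cv2
from bench import sensors, imaging, r, find_in, regions_of
def cam(n):
    d=imaging.get_image(n); d['f']=210/np.tan(np.radians(d['fov_y'])/2); return d
def ray(d,u,v):
    K=np.array([[d['f'],0,d['cx']],[0,d['f'],d['cy']],[0,0,1.]])
    p=cv2.undistortPoints(np.array([[[u,v]]],float),K,np.array([d['k1'],0,0,0.]))[0,0]
    # exact model check is radial k1 only
    return np.array(d['rotation'])@np.array([p[0],-p[1],-1])
def at_z(d,u,v,z):
    w=ray(d,u,v); o=np.array(d['origin']); return o+w*(z-o[2])/w[2]
def proj(d,P):
    c=np.array(d['rotation']).T@(np.array(P,float)-d['origin']); a=np.array([c[0],-c[1]])/-c[2]
    a=a*(1+d['k1']*(a@a)); return a*d['f']+[d['cx'],d['cy']]
def tri(obs):
    A=np.zeros((3,3));b=np.zeros(3)
    for d,u,v in obs:
        w=ray(d,u,v);w/=np.linalg.norm(w);M=np.eye(3)-np.outer(w,w);A+=M;b+=M@d['origin']
    return np.linalg.solve(A,b)
def save(d,name,crop=None,s=1):
    im=d['img'][:,:,::-1]
    if crop: a,b,c,e=crop; im=im[b:e,a:c]
    cv2.imwrite('pics/'+name,cv2.resize(im,None,fx=s,fy=s,interpolation=cv2.INTER_CUBIC))
E
python3 - <<'E'
from h import *
np.set_printoptions(precision=1,suppress=True)
s=sensors.read_state();print(s['t'],s['tcp_pos'],s['ee_rot'],s['grip_width'],r.nose_length)
D={n:cam(n) for n in('scene','top')}
im=np.hstack([D[n]['img'] for n in D])[:,:,::-1]
cv2.imwrite('pics/a.png',cv2.resize(im,(800,300)));save(D['top'],'top.png',s=1.4)
for n in D:
  print(n,D[n]['origin'],D[n]['f'])
  for t in('photometer','lever_fin','filter_lever','read_key_top','read_key','petri_1','lysis_bottle','beaker','tape_roll','ethanol_bottle'):
    for k in find_in(n,t)[:2]: print(t,np.array(k['rect']),round(k['conf'],2))
E
```

```text
0.0 [173.1 600.3 244.7] [[-1.   0.3 -0. ]
 [ 0.3  1.  -0. ]
 [ 0.  -0.  -1. ]] 1.003730280468663 14.0
scene [ 116.4 -810.6  630.1] 469.6019849467193
photometer [268.8 254.8 100.8  86.9] 0.76
lever_fin [287.1 241.2   9.9  14.5] 0.77
filter_lever [238.3 227.9  27.2  19.1] 0.62
filter_lever [282.5 239.5  14.7  16.2] 0.48
read_key_top [260.2 258.5  14.    8.3] 0.57
read_key [261.2 256.4  16.2  11.3] 0.39
petri_1 [239.5 226.4  28.4  16.7] 0.7
petri_1 [212.2 227.6  20.8  18.8] 0.64
lysis_bottle [259.6 206.6  14.2  26.7] 0.76
lysis_bottle [260.9 255.4  13.5  13. ] 0.25
beaker [330.4 243.9  29.6  45.6] 0.72
tape_roll [283.9 239.8  13.5  19.5] 0.67
tape_roll [287.5 306.1  32.7  29.1] 0.63
ethanol_bottle [311.8 214.3  23.8  48.4] 0.64
top [ 458.6   78.5 1097.8] 420.5772000831917
photometer [321.8 240.7  96.6  62. ] 0.61
lever_fin [350.8 260.5   9.6   9.2] 0.4
filter_lever [339.2 231.8   5.7  12.5] 0.5
read_key_top [353.1 259.9   8.9  13.1] 0.43
read_key [350.8 258.8   8.7   8.8] 0.38
petri_1 [291.3 255.1  22.4  27.4] 0.69
petri_1 [248.7 260.4  21.9  24.1] 0.66
lysis_bottle [255.9 221.2  23.5  23.5] 0.76
beaker [340.9 186.1  28.1  27.9] 0.61
tape_roll [384.7 257.5  28.6  28.3] 0.79
tape_roll [256.2 221.   25.   18.6] 0.51
```

View pics/a.png

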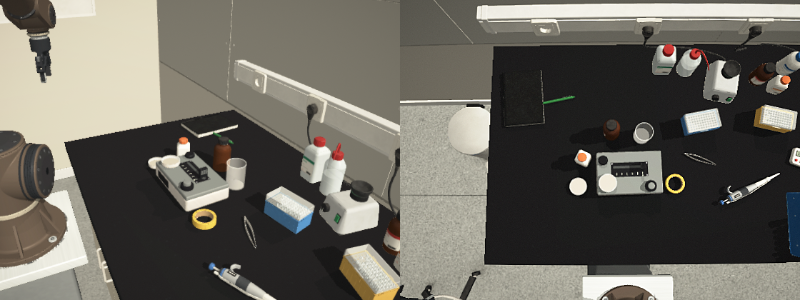

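View pics/top.png

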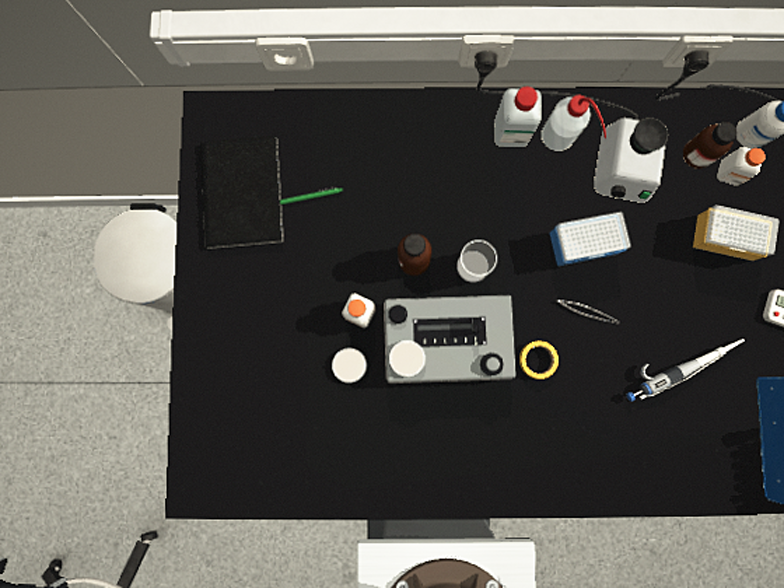

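The photometer is right of centre in the top view, deck corners about (275,213)-(368,271) px. The read key is near (351,260) and the dish near (291,255). The fin is at the right end of the black plate.

```bash
python3 - <<'E'
from h import *
np.set_printoptions(precision=1,suppress=True)
T=cam('top');S=cam('scene')
print('key tri',tri([(T,351,259),(S,260.5,257)]), 'top@72',at_z(T,351,259,72))
for p in((384,298),(512,295),(516,379),(387,382)): print(at_z(T,p[0]/1.4,p[1]/1.4,60))
print('fin scene@82',at_z(S,287,241,82))
W=cam('wrist');s=sensors.read_state()
R=np.array(s['ee_rot']);print(R, R.T@(np.array(W['origin'])-s['tcp_pos']),R.T@W['rotation'],W['f'])
for n,u,v in(('dish1',291,255),('tape',384.7,257.5),('beaker',341,186)):print(n,at_z(T,u,v,70 if n=='dish1' else 20))
E
```

```text
key tri [466.6 -79.8  71.3] top@72 [467.6 -80.1  72. ]
[583.1 105.6  60. ]
[ 586.7 -121.8   60. ]
[ 438.9 -124.2   60. ]
[435.5 101.   60. ]
fin scene@82 [536.4 -64.   82. ]
[[-1.   0.3  0. ]
 [ 0.3  1.   0. ]
 [-0.   0.  -1. ]] [  75.9   -0.3 -129.2] [[-0.   1.   0.3]
 [ 1.   0.  -0. ]
 [-0.   0.3 -1. ]] 347.66804234518725
dish1 [478.4  65.1  70. ]
tape [ 471.1 -174.3   20. ]
beaker [656.9 -67.3  20. ]
```

```bash
python3 - <<'E'
from h import *
s=sensors.read_state();R=np.array(s['ee_rot']);print(R.round(4))
yaw=np.arctan2(-R[0,1],R[1,1]);print('tool y yaw',np.degrees(yaw))
print(R.T@(np.array([440,300,245])-s['tcp_pos']), R.T@(np.array([530,-90,245])-s['tcp_pos']))
E
```

```text
[[-0.9608  0.2771  0.    ]
 [ 0.2771  0.9608  0.    ]
 [-0.      0.     -1.    ]]
tool y yaw -16.086211189789946
[-3.39660778e+02 -2.14838025e+02  3.01798736e-01] [-5.34199442e+02 -5.64630404e+02  2.87882580e-01]
```

carry_out:
  commands:
    - [[-1,-0.5,0,0],[-1,-0.5,0,0],[-1,-0.5,0,0],[-1,-0.5,0,0],[-1,-0.5,0,0]]
  hand: -1

```text
t: 1.75
tcp_pos: [338.7, 447.7, 245.5]
ee_rot: [[-0.961, 0.277, 0.0], [0.277, 0.961, 0.0], [-0.0, 0.0, -1.0]]
force: [0.4, 0.3, -0.3]
grip_width: 0.141
grip_force: 0.0
```

carry_out:
  commands:
    - [[-0.8,-0.8,0,0],[-0.8,-0.8,0,0],[-0.8,-0.8,0,0],[-0.8,-0.8,0,0],[-0.8,-0.8,0,0]]

```text
t: 2.25
tcp_pos: [447.7, 249.3, 245.5]
ee_rot: [[-0.961, 0.277, 0.0], [0.277, 0.961, 0.0], [-0.0, 0.0, -1.0]]
force: [0.6, -0.2, 0.5]
grip_width: -0.003
grip_force: 0.0
```

carry_out:
  commands:
    - [[-0.5,-0.8,0,0],[-0.5,-0.8,0,0],[-0.5,-0.8,0,0],[-0.5,-0.8,0,0],[-0.5,-0.8,0,0]]

```text
t: 2.75
tcp_pos: [499.0, 68.0, 245.5]
ee_rot: [[-0.961, 0.277, 0.0], [0.277, 0.961, 0.0], [-0.0, 0.0, -1.0]]
force: [0.9, -0.4, -0.1]
grip_width: -0.004
grip_force: 0.0
```

carry_out:
  commands:
    - [[-0.2,-0.8,0,-0.9],[-0.2,-0.8,0,-0.9],[-0.2,-0.6,0,-0.9],[0,0,0,-0.9],[0,0,0,0]]

```text
t: 3.25
tcp_pos: [504.0, -21.9, 245.3]
ee_rot: [[-0.999, -0.033, 0.0], [-0.033, 0.999, 0.0], [-0.0, 0.0, -1.0]]
force: [-0.2, -0.1, 0.6]
grip_width: -0.001
grip_force: 0.0
```

```bash
python3 - <<'E'
from h import *
np.set_printoptions(precision=1,suppress=True)
W=cam('wrist');save(W,'w1.png',s=1.4)
print(W['origin'],sensors.read_state()['tcp_pos'])
for t in('photometer','lever_fin','filter_lever','read_key_top','read_key','petri_1'):
    for k in regions_of('wrist',t)[:2]:
        v,u=np.nonzero(k['pixels']); print(t,np.array(k['rect']),round(k['conf'],2),u.mean(),v.mean(),len(u))
E
```

```text
[428.1 -24.6 374.5] [504.  -21.4 245.3]
photometer [299.8 192.2 255.5 157.9] 0.63 284.65745445532286 192.4327363985624 32276
lever_fin [246.  227.9  15.6  41.6] 0.85 246.31428571428572 227.07563025210084 595
filter_lever [246.3 226.5  15.3  37.8] 0.75 246.25429553264604 227.0171821305842 582
filter_lever [137.8 149.4  74.4  65.3] 0.7 135.4182282793867 146.26618398637137 2348
read_key_top [216.7 150.6  29.2  27.9] 0.94 215.48746081504703 149.6755485893417 638
read_key [216.5 151.8  33.8  29.3] 0.87 215.03894080996884 150.00623052959503 642
petri_1 [468.9 151.   61.5  57. ] 0.7 468.04580666891206 150.18053216571235 2969
petri_1 [384.4 167.6  74.4  71.5] 0.6 384.34547196933397 166.3713464302827 4174
```

View pics/w1.png

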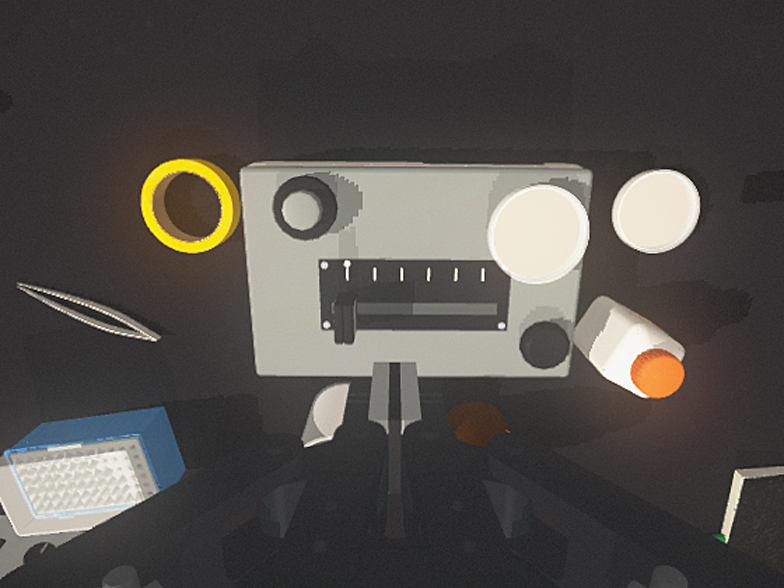

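The wrist view (rows grow away from the robot, columns to its left) shows the fin parked at (246,227) and the key at (216,150). The dish is near (384,167), and the shut fingers are clear of the instrument.

```bash
python3 - <<'E'
from h import *
np.set_printoptions(precision=1,suppress=True)
W=cam('wrist');T=cam('top');S=cam('scene')
cs=[at_z(W,a/1.4,b/1.4,60) for a,b in((243,167),(592,170),(571,377),(257,377))]
for c in cs: print(c)
print('ctr',np.mean(cs,0))
tk=[at_z(W,a/1.4,b/1.4,61) for a,b in((347,272),(375,273),(402,274),(429,274),(456,274),(483,274))]
d=tk[-1]-tk[0];print('ticks',tk[0],tk[-1],np.linalg.norm(d),'yaw',np.degrees(np.arctan2(-d[0],d[1])))
print('key@72',at_z(W,215.5,150,72),'tri',tri([(W,215.5,150),(S,260.5,257),(T,351,259)]))
print('fin tri',tri([(W,246.2,227.5),(S,287,241)]),'fin top',at_z(W,246.2,227.5,90))
a=np.radians(1.9);R=np.array([[np.cos(a),-np.sin(a)],[np.sin(a),np.cos(a)]])
k=at_z(W,215.5,150,72)[:2]; print('centre from key',k-R@[-48,-70]); print('fin from that',k-R@[-48,-70]+R@[20,-45])
E
```

```text
[ 443.7 -117.6   60. ]
[438.  102.6  60. ]
[582.3 109.4  60. ]
[ 589.5 -115.9   60. ]
ctr [513.4  -5.3  60. ]
ticks [509.6 -51.6  61. ] [508.  39.  61.] 90.53990759371614 yaw 1.0182214125642712
key@72 [468.  -78.8  72. ] tri [467.2 -79.4  71.1]
fin tri [540.4 -52.5  73.2] fin top [531.9 -50.3  90. ]
centre from key [513.7  -7.3]
fin from that [535.2 -51.6]
```

carry_out:
  commands:
    - [[-0.35,-0.95,0,0],[-0.35,-0.95,0,0],[0,0,1,0],[0,0,1,0],[0,0,1,0]]

```text
t: 4.25
tcp_pos: [534.5, -96.5, 124.1]
ee_rot: [[-0.999, -0.033, 0.001], [-0.033, 0.999, -0.0], [-0.001, -0.0, -1.0]]
force: [1.0, -0.2, -0.8]
grip_width: -0.001
grip_force: 0.0
```

carry_out:
  commands:
    - [[0,0,0.45,0],[0,0,0.45,0],[0,0,0,0]]

```text
t: 4.55
tcp_pos: [533.6, -95.9, 87.3]
ee_rot: [[-0.999, -0.033, -0.004], [-0.033, 0.999, 0.001], [0.004, 0.001, -1.0]]
force: [-0.8, -0.2, 1.0]
grip_width: -0.001
grip_force: 0.0
```

```bash
python3 - <<'E'
from h import *
np.set_printoptions(precision=1,suppress=True)
W=cam('wrist');S=cam('scene')
a=cv2.resize(W['img'][150:400,130:430],(480,400));b=cv2.resize(S['img'][200:280,230:326],(480,400),interpolation=cv2.INTER_CUBIC)
cv2.imwrite('pics/p2.png',cv2.resize(np.hstack([a,b])[:,:,::-1],(800,333)))
s=sensors.read_state();print(s['tcp_pos'],s['force'])
for t in('lever_fin','read_key_top'):
    for k in regions_of('wrist',t)[:1]:
        v,u=np.nonzero(k['pixels']); print(t,np.array(k['rect']),round(k['conf'],2)); print(at_z(W,u.mean(),v.mean(),90 if t=='lever_fin' else 71))
E
```

```text
[534.7 -96.2  89.6] [ 0.7 -0.   0.3]
lever_fin [379.  285.6  46.8  79.7] 0.63
[526.6 -55.5  90. ]
read_key_top [330.4 130.5  61.7  60. ] 0.88
[467.4 -78.1  71. ]
```

View pics/p2.png

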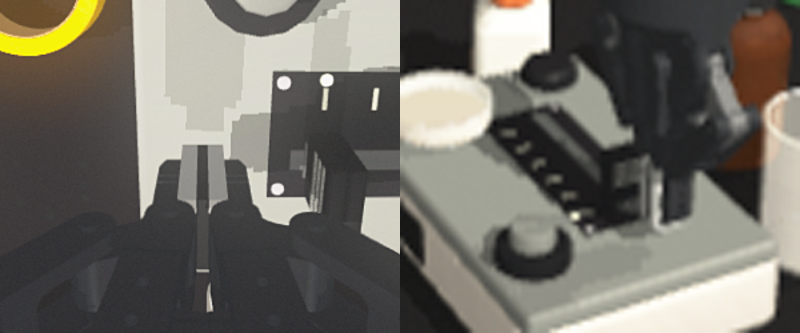

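The shut fingers hang just above the bare deck, right of the fin and lined up with it, and the fin is still at the dotted tick. I'll close in slowly.

carry_out:
  commands:
    - [[0,0.3,0,0],[0,0.1,0,0],[0,0.1,0,0],[0,0,0,0]]

```text
t: 5.15
tcp_pos: [533.9, -75.5, 89.5]
ee_rot: [[-0.999, -0.034, 0.0], [-0.034, 0.999, 0.0], [-0.0, 0.0, -1.0]]
force: [-0.3, -0.2, -0.2]
grip_width: -0.001
grip_force: 0.0
```

carry_out:
  commands:
    - [[0,0.05,0,0],[0,0.05,0,0],[0,0,0,0]]

```text
t: 5.45
tcp_pos: [533.7, -72.1, 89.2]
ee_rot: [[-0.999, -0.033, -0.0], [-0.033, 0.999, 0.0], [0.0, 0.0, -1.0]]
force: [0.1, -0.5, -0.1]
grip_width: -0.003
grip_force: 0.0
```

carry_out:
  commands:
    - [[0,0.05,0,0],[0,0.05,0,0],[0,0,0,0]]

```text
t: 5.75
tcp_pos: [533.6, -68.5, 89.3]
ee_rot: [[-0.999, -0.033, 0.0], [-0.033, 0.999, -0.0], [-0.0, -0.0, -1.0]]
force: [0.0, -4.8, -1.0]
grip_width: -0.001
grip_force: 2.5
```

carry_out:
  commands:
    - [[0,0.05,0,0],[0,0,0,0]]

```text
t: 5.95
tcp_pos: [533.6, -66.6, 89.3]
ee_rot: [[-0.999, -0.033, 0.0], [-0.033, 0.999, -0.001], [-0.0, -0.001, -1.0]]
force: [-0.8, -5.0, 0.3]
grip_width: -0.001
grip_force: 2.6
```

carry_out:
  commands:
    - [[0,0.05,0,0],[0,0.025,0,0],[0,0,0,0]]

```text
t: 6.25
tcp_pos: [533.4, -63.1, 89.3]
ee_rot: [[-0.999, -0.033, 0.0], [-0.033, 0.999, 0.0], [-0.0, 0.0, -1.0]]
force: [-0.1, 0.3, 0.7]
grip_width: -0.003
grip_force: 0.4
```

carry_out:
  commands:
    - [[0,0.05,0,0],[0,0,0,0],[0,0,0,0]]

```text
t: 6.55
tcp_pos: [533.3, -61.0, 89.3]
ee_rot: [[-0.999, -0.034, -0.0], [-0.034, 0.999, 0.0], [0.0, 0.0, -1.0]]
force: [-0.1, 0.1, -0.7]
grip_width: -0.001
grip_force: 0.0
```

```bash
cat > look.py <<'E'
from h import *
import sys
S=cam('scene');W=cam('wrist')
a=cv2.resize(W['img'][150:350,250:490],(480,400));b=cv2.resize(S['img'][200:280,230:326],(480,400),interpolation=cv2.INTER_CUBIC)
cv2.imwrite(sys.argv[1],cv2.resize(np.hstack([a,b])[:,:,::-1],(800,333)))
E
python3 look.py pics/p3.png
```

```text
(no output)
```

View pics/p3.png

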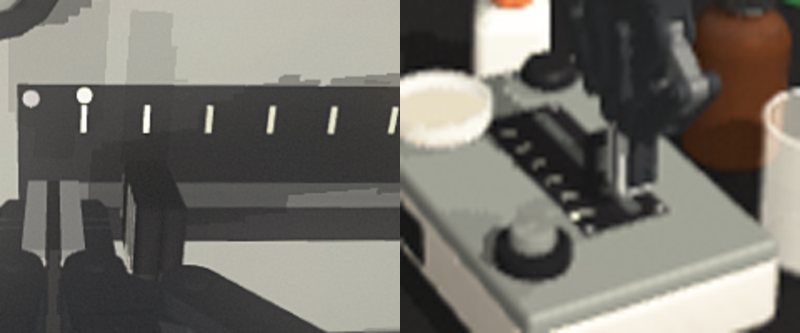

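The fin now stands at the second tick (crop 147,118), which is the first click, with a gap to the fingers. Next contact should come at a TCP y of about -52.

carry_out:
  commands:
    - [[0,0.1,0,0],[0,0.1,0,0],[0,0,0,0]]

```text
t: 6.95
tcp_pos: [533.1, -52.9, 89.3]
ee_rot: [[-0.999, -0.034, 0.0], [-0.034, 0.999, -0.0], [-0.0, -0.0, -1.0]]
force: [0.3, -2.1, -0.8]
grip_width: -0.002
grip_force: 0.9
```

carry_out:
  commands:
    - [[0,0.05,0,0],[0,0.05,0,0],[0,0,0,0]]

```text
t: 7.25
tcp_pos: [533.0, -49.5, 89.3]
ee_rot: [[-0.999, -0.034, 0.0], [-0.034, 0.999, -0.0], [-0.0, -0.0, -1.0]]
force: [-0.6, -5.6, 0.8]
grip_width: 0.002
grip_force: 2.7
```

carry_out:
  commands:
    - [[0,0.05,0,0],[0,0,0,0]]

```text
t: 7.45
tcp_pos: [532.9, -47.5, 89.3]
ee_rot: [[-0.999, -0.033, 0.0], [-0.033, 0.999, -0.0], [-0.0, -0.0, -1.0]]
force: [0.3, -5.1, -0.8]
grip_width: 0.001
grip_force: 2.3
```

carry_out:
  commands:
    - [[0,0.05,0,0],[0,0,0,0]]

```text
t: 7.65
tcp_pos: [532.8, -45.1, 89.3]
ee_rot: [[-0.999, -0.033, 0.0], [-0.033, 0.999, 0.0], [-0.0, 0.0, -1.0]]
force: [0.0, 0.4, 0.1]
grip_width: -0.002
grip_force: 0.2
```

carry_out:
  commands:
    - [[0,0.05,0,0],[0,0,0,0],[0,0,0,0]]

```text
t: 7.95
tcp_pos: [532.7, -43.1, 89.3]
ee_rot: [[-0.999, -0.034, -0.0], [-0.034, 0.999, 0.0], [0.0, 0.0, -1.0]]
force: [-0.5, 0.3, 1.1]
grip_width: -0.0
grip_force: 0.0
```

carry_out:
  commands:
    - [[0,0.1,0,0],[0,0.1,0,0],[0,0,0,0]]

```text
t: 8.25
tcp_pos: [532.5, -34.8, 89.3]
ee_rot: [[-0.999, -0.034, 0.0], [-0.034, 0.999, -0.0], [-0.0, -0.0, -1.0]]
force: [-0.0, -2.3, -0.5]
grip_width: 0.002
grip_force: 0.9
```

carry_out:
  commands:
    - [[0,0.05,0,0],[0,0.05,0,0],[0,0,0,0]]

```text
t: 8.55
tcp_pos: [532.4, -31.5, 89.3]
ee_rot: [[-0.999, -0.034, 0.0], [-0.034, 0.999, -0.0], [-0.0, -0.0, -1.0]]
force: [-0.8, -5.5, -0.6]
grip_width: -0.004
grip_force: 2.7
```

carry_out:
  commands:
    - [[0,0.05,0,0],[0,0,0,0]]

```text
t: 8.75
tcp_pos: [532.3, -29.5, 89.3]
ee_rot: [[-0.999, -0.033, 0.0], [-0.033, 0.999, -0.0], [-0.0, -0.0, -1.0]]
force: [0.1, -4.7, -0.2]
grip_width: 0.003
grip_force: 2.3
```

carry_out:
  commands:
    - [[0,0.05,0,0],[0,0,0,0],[0,0,0,0]]

```text
t: 9.05
tcp_pos: [532.2, -27.1, 89.3]
ee_rot: [[-0.999, -0.033, -0.0], [-0.033, 0.999, 0.0], [0.0, 0.0, -1.0]]
force: [0.3, 0.2, 0.2]
grip_width: -0.002
grip_force: 0.2
```

carry_out:
  commands:
    - [[0,-0.3,0,0],[0,-0.2,0,0],[0,0,0,0]]

```text
t: 9.35
tcp_pos: [533.0, -48.5, 89.3]
ee_rot: [[-0.999, -0.032, 0.0], [-0.032, 0.999, 0.0], [-0.0, 0.0, -1.0]]
force: [0.0, 0.5, -0.9]
grip_width: 0.001
grip_force: 0.0
```

```bash
python3 look.py pics/p4.png
```

```text
(no output)
```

View pics/p4.png

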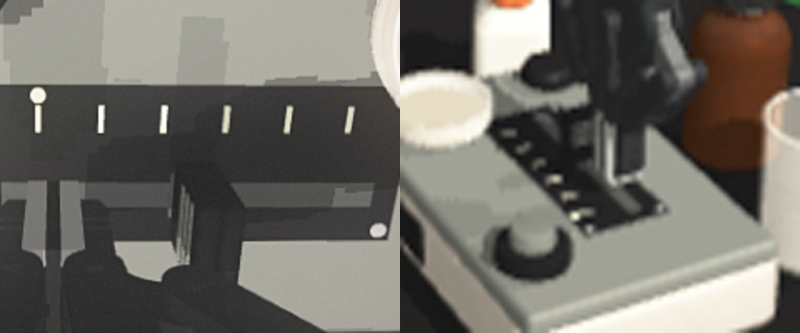

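```bash
python3 - <<'E'
from h import *
np.set_printoptions(precision=1,suppress=True)
W=cam('wrist')
a=np.radians(1.3);R=np.array([[np.cos(a),-np.sin(a)],[np.sin(a),np.cos(a)]])
k=np.array([467.6,-79])
c=k-R@[-48,-70]
im=W['img'].copy()
for q,col in((18,(255,255,0)),(36,(255,0,0)),(54,(0,255,0))):
    for z in(94,):
        P=[proj(W,[*(c+R@[20+x,-45+q+y]),z]) for x,y in((-13,-6),(13,-6),(13,6),(-13,6))]
        print(q,np.array(P).ravel())
        cv2.polylines(im,[np.array(P).round().astype(int)],True,col)
d=dict(W,img=im);save(d,'p5.png',(230,150,510,360),2.8)
for t in('lever_fin',):
    for k in regions_of('wrist',t)[:2]: print(np.array(k['rect']),k['conf'])
    for k in find_in('scene',t)[:2]: print(np.array(k['rect']),k['conf'])
E
```

```text
18 [299.7 275.1 298.1 330.5 326.5 330.6 329.8 275.3]
36 [344.8 275.4 340.7 330.6 369.  330.6 374.7 275.5]
54 [389.6 275.6 383.  330.6 411.  330.5 419.2 275.6]
[372.8 282.4  48.2  80.1] 0.57
[273.3 231.5   8.2  12.2] 0.67
```

View pics/p5.png

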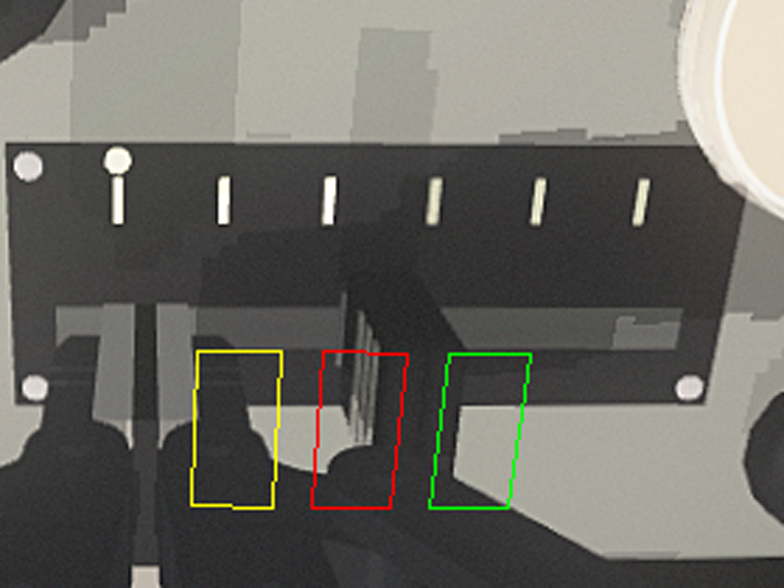

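```bash
python3 - <<'E'
from h import *
np.set_printoptions(precision=1,suppress=True)
S=cam('scene');W=cam('wrist');print(sensors.read_state()['tcp_pos'],W['origin'])
a=np.radians(1.3);R=np.array([[np.cos(a),-np.sin(a)],[np.sin(a),np.cos(a)]])
c=np.array([467.6,-79])-R@[-48,-70]
for q in(0,18,36,54,72): 
  print(q,proj(S,[*(c+R@[20,-45+q]),82]),'bottom/top of -y face, near end:',[proj(W,[*(c+R@[7,-51+q]),z]) for z in(64,94)], 'tick',proj(W,[*(c+R@[-4,-45+q]),61]))
for k in find_in('scene','lever_fin')[:2]: print(np.array(k['rect']),k['conf'])
# -y face line in the wrist picture
for z in (64,72,80,94): print(z,at_z(W,230+345/2.8,150+290/2.8,z))
save(S,'p6.png',(235,205,305,265),10)
E
```

```text
[532.9 -47.1  89.3] [456.9 -49.8 218.5]
0 [283.9 238.6] bottom/top of -y face, near end: [array([257.8, 245.3]), array([253. , 274.6])] tick [270.5 221.7]
18 [279.9 234.7] bottom/top of -y face, near end: [array([295.3, 245.6]), array([298.2, 275. ])] tick [308.1 222. ]
36 [276.  230.9] bottom/top of -y face, near end: [array([332.7, 245.9]), array([343.3, 275.3])] tick [345.5 222.4]
54 [272.2 227.3] bottom/top of -y face, near end: [array([369.9, 246.2]), array([388.1, 275.6])] tick [382.8 222.7]
72 [268.5 223.7] bottom/top of -y face, near end: [array([406.9, 246.5]), array([432.4, 275.7])] tick [419.7 223. ]
[274.4 232.1   2.9  14.2] 0.66
[331.9 241.4  30.5  41.2] 0.53
64 [525.  -12.5  64. ]
72 [521.5 -14.4  72. ]
80 [518.  -16.4  80. ]
94 [511.8 -19.7  94. ]
```

View pics/p6.png

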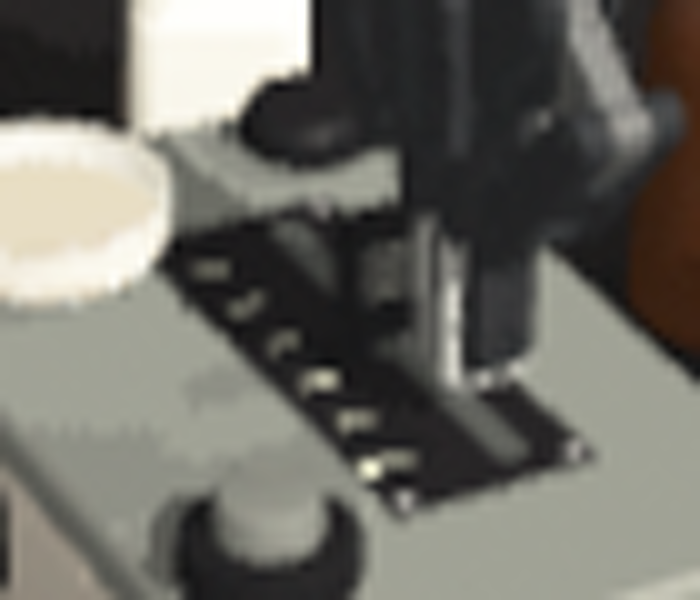

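Measured against the ticks, the fin is at about 45 mm, balanced half-way between the second and third clicks. It needs a small further nudge.

carry_out:
  commands:
    - [[0,0.25,0,0],[0,0.2,0,0],[0,0.05,0,0],[0,0.025,0,0],[0,0,0,0]]

```text
t: 10.25
tcp_pos: [532.2, -26.0, 89.3]
ee_rot: [[-0.999, -0.034, 0.0], [-0.034, 0.999, 0.0], [-0.0, 0.0, -1.0]]
force: [-0.2, -0.4, -1.0]
grip_width: 0.0
grip_force: 0.0
```

carry_out:
  commands:
    - [[0,0.025,0,0],[0,0.025,0,0],[0,0,0,0],[0,0,0,0]]

```text
t: 10.65
tcp_pos: [532.1, -24.3, 89.3]
ee_rot: [[-0.999, -0.033, 0.0], [-0.033, 0.999, 0.0], [-0.0, 0.0, -1.0]]
force: [0.5, -0.3, -0.2]
grip_width: -0.004
grip_force: 0.0
```

```bash
python3 - <<'E'
from h import *
W=cam('wrist');print(sensors.read_state()['tcp_pos'],sensors.read_state()['force']);save(W,'p7.png',(230,150,510,360),2.8)
E
```

```text
[532.1159394  -24.30630198  89.27907203] [ 0.48557899  0.97323069 -0.03475025]
```

View pics/p7.png

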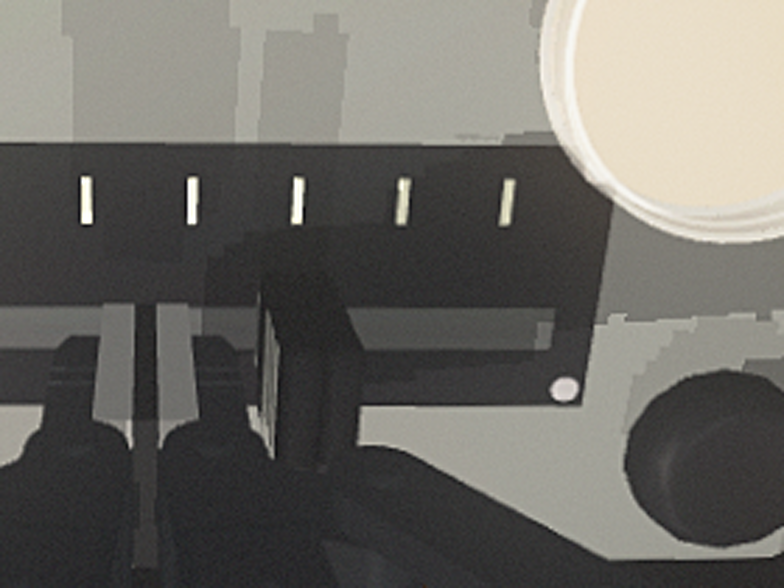

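Counting ticks back from the left end (508), the fin's foot sits under the third-click tick (298), so the lever is in the third click. I'll back off, rise and go over the key.

carry_out:
  commands:
    - [[0,-0.5,0,0],[0,0,-0.8,0],[0,0,-0.7,0],[0.83,-0.41,0,0],[0.83,-0.41,0,0]]

```text
t: 11.2
tcp_pos: [467.1, -79.5, 149.9]
ee_rot: [[-0.999, -0.035, 0.002], [-0.035, 0.999, -0.001], [-0.002, -0.001, -1.0]]
force: [0.6, -1.0, -0.5]
grip_width: 0.002
grip_force: 0.0
```

carry_out:
  commands:
    - [[0,0,0.6,0],[0,0,0.6,0],[0,0,0,0],[0,0,0,0]]

```text
t: 11.6
tcp_pos: [467.6, -79.3, 101.5]
ee_rot: [[-0.999, -0.033, -0.001], [-0.033, 0.999, 0.0], [0.001, 0.0, -1.0]]
force: [0.3, 0.4, -0.3]
grip_width: 0.0
grip_force: 0.0
```

Quick numeric check of alignment from the scene while descending; now press gently.

carry_out:
  commands:
    - [[0,0,0.25,0],[0,0,0.1,0],[0,0,0,0]]

```text
t: 11.9
tcp_pos: [468.5, -79.4, 89.5]
ee_rot: [[-0.999, -0.034, 0.004], [-0.034, 0.999, -0.001], [-0.004, -0.001, -1.0]]
force: [-4.6, 0.6, 33.6]
grip_width: 0.002
grip_force: 16.5
```

carry_out:
  commands:
    - [[0,0,0.05,0],[0,0,0.05,0],[0,0,0,0]]

```text
t: 12.2
tcp_pos: [468.7, -79.5, 88.5]
ee_rot: [[-0.999, -0.034, 0.006], [-0.034, 0.999, -0.002], [-0.006, -0.002, -1.0]]
force: [-17.0, 4.1, 86.4]
grip_width: 0.005
grip_force: 43.4
```

carry_out:
  commands:
    - [[0,0,-0.2,0],[0,0,0,0]]

```text
t: 12.4
tcp_pos: [468.4, -79.4, 93.1]
ee_rot: [[-0.999, -0.034, 0.004], [-0.034, 0.999, -0.001], [-0.004, -0.001, -1.0]]
force: [1.6, -0.2, 2.2]
grip_width: 0.004
grip_force: 1.5
```

carry_out:
  commands:
    - [[0,0,-0.03,0],[0,0,0,0],[0,0,0,0]]

```text
t: 12.7
tcp_pos: [467.8, -79.3, 92.4]
ee_rot: [[-0.999, -0.033, 0.001], [-0.033, 0.999, -0.0], [-0.001, -0.0, -1.0]]
force: [2.3, -0.7, 3.2]
grip_width: -0.002
grip_force: 1.7
```

carry_out:
  commands:
    - [[0,0,-0.03,0],[0,0,0,0],[0,0,0,0]]

```text
t: 13.0
tcp_pos: [467.5, -79.2, 93.5]
ee_rot: [[-0.999, -0.033, -0.0], [-0.033, 0.999, 0.0], [0.0, 0.0, -1.0]]
force: [1.4, -1.0, 3.1]
grip_width: -0.003
grip_force: 1.4
```

carry_out:
  commands:
    - [[0,0,-0.05,0],[0,0,0,0],[0,0,0,0]]

```text
t: 13.3
tcp_pos: [467.2, -79.2, 95.6]
ee_rot: [[-0.999, -0.033, -0.001], [-0.033, 0.999, 0.0], [0.001, 0.0, -1.0]]
force: [1.6, -1.3, 1.3]
grip_width: -0.001
grip_force: 0.8
```

The spring force falls evenly to zero at about 97 mm, and it met a hard stop near 90 to 91 mm. So the key went its full 6 mm. I'll rise clear.

carry_out:
  commands:
    - [[0,0,-0.5,0],[0,0,-1,0],[0,0,-1,0],[0.5,-0.5,-0.5,0],[0,0,0,0]]

```text
t: 13.8
tcp_pos: [447.3, -100.9, 217.9]
ee_rot: [[-0.999, -0.033, 0.003], [-0.033, 0.999, -0.001], [-0.003, -0.001, -1.0]]
force: [-0.0, 0.1, -0.9]
grip_width: -0.0
grip_force: 0.0
```

```bash
python3 - <<'E'
from h import *
W=cam('wrist');T=cam('top');print(sensors.read_state()['tcp_pos'],sensors.read_state()['force']);save(W,'p8.png',s=1.4)
for t in('petri_1','tape_roll','lysis_bottle','beaker'):
    for k in find_in('top',t)[:2]: print(t,np.round(k['rect'],1))
E
```

```text
[447.8029707  -99.92488286 215.56900147] [-0.13893933 -0.33361444  0.07259554]
petri_1 [289.4 254.9  25.1  22.6]
lysis_bottle [256.5 220.9  27.   18.9]
beaker [340.8 187.1  28.2  28.2]
```

View pics/p8.png

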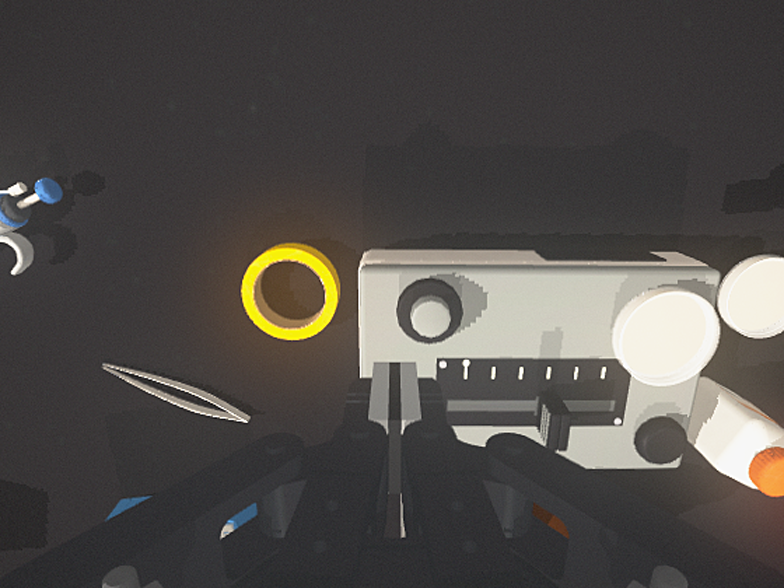

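The fin stands at the fourth tick (548,372), which is the third click. The key is up again at (430,315), the dishes, tape and bottles that show are in place, and the robot is clear of everything.

```bash
python3 -c "
from h import *
print(r.close_job())"
```

```text
the job is handed in; nothing more can be done
None
```

The lever is in the third click, the read key was pressed fully down and came back up, and the job is handed in; no verdict came back. In the last views nothing loose looked moved, though I didn't re-check the ethanol bottle. The key press peaked at 86 N at the wrist, under the 120 N limit.

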